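# Third hand at the riveting bed

### The arm

A 6-joint arm with a two-finger parallel gripper is mounted at the origin on the work surface. World frame = base frame: x ahead of the robot, y to its left, z up, the work surface at z = 0. Lengths are in m, angles in rad, forces in N, time in s.
With the tool pointing down it reaches from about 0.35 to 0.95 m from the base axis. Payload 17.4 kg.
Tool frame: the origin (TCP) lies at the very end of the fingers, on their centre line; the grasp point (between the pads) lies 19 mm behind it (r.grip_point_offset is the z of the grasp point in the tool frame, in m); z points along the fingers, y is the line along which they close (so a half turn about z gives the same grasp; the last joint's range is limited). The gripper opens to 93 mm and grips with 3 to 60 N. Pads are 15 mm wide; open, the fingers measure 128 mm over their backs; the gripper's body (75 mm by 188 mm) begins 65 mm behind the grasp point.
Start: joints at [1.236, 0.116, 1.442, -0, 1.584, -0.038], TCP at [0.197, 0.645, 0.219] pointing down, gripper open.
Joint ranges: [-2.83, 2.83], [-0.83, 2.19], [0.07, 2.5], [-1.14, 4.28], [0.01, 3], [-2.97, 2.97]. Speed limits (rad/s): [1.89, 1.89, 2.22, 3.14, 3.14, 3.14].

### API

Orientations are given as a unit quaternion [w, x, y, z].
In Python, from rig import r gives the robot as it stands. Calls block until the motion is done:
- r.move_ptp(position, orientation): joint-space move of the TCP to a pose.
- r.move_straight(position, ori=None, max_speed=0.15, f_stop=None): straight line of the TCP; ori=None keeps the orientation; max_speed is the mean speed in m/s. With f_stop (N) it stops when the force on the tool has changed by that much, and returns True; else False.
- r.movej(angles): joint-space move.
- r.grip(opening, strength=None): finger opening in m; strength is the grip in N (None keeps the last); returns when the fingers have stopped.
- r.wait(seconds).
- r.solve_ik(position, orientation): joint angles nearest the present ones, or None.
- r.camera(name): name is "side" or "top" or "wrist"; returns a dict with "color" (420x560x3 uint8, blue, green, red), "camera_matrix" (3x3 intrinsics, pixels), "world_from_camera" (4x4, takes a point from camera to world coordinates); the wrist camera has in their place "hand_eye" (4x4, takes a point from camera to tool coordinates, whose origin is the TCP and whose axes are the flange's). Camera axes: x right, y down, z forward; pixel columns grow to the right and rows downward; lengths in m; the calibration is good to about 2 mm. A picture is of the moment at which its call begins: read the wrist's pose just before it. There is no depth.
A pose or a line that the arm cannot do raises r.PlanningError and nothing moves.
- r.close_job(): hands the job in; it is judged then, once.
Readings, each from a call of its own:
- r.get_t(): time.
- r.get_joint_positions(): joint angles.
- r.get_qvel(): joint speeds.
- r.get_joint_efforts(): joint torques, N m.
- r.get_eef_pos(): TCP position.
- r.get_tool_rot(): TCP orientation.
- r.get_force(): force on the tool from outside, world axes, zero at the start.
- r.get_moment(): the same for the moment, N m.
- r.get_gripper_width(): finger opening in m.
- r.get_grasp_force(): force on a finger pad.
Only numpy, scipy, OpenCV 4.12 (cv2) and the standard library are available. Lean on these libraries where they do the work, as an engineer would, in place of code of your own. Each camera call takes 0.05 s, during which the arm holds its last target. There are 200 camera calls.

### The job

Make the riveting station safe by turning its feed dial fully anticlockwise to off; then take the black carry handle, lay it flat between the two rails of the green riveting bed and push it gently, end on, against the orange sprung stop until the stop is about half way in (a push of about 10 N), never bottoming it out. Finish while still holding the handle there with that steady push, so that a workmate can rivet it, and leave the brown handle and the hand tools where they are.

Things in the scene. Friction and masses are not known exactly. Their poses are not given: they have to be found in the camera images.
- dial (a joint): Feed dial, angle in rad: 0 = fully anticlockwise, off, against its end stop (the white pointer tick on the knob faces the green mark on the box, i.e. the box's -x side); grows as it turns clockwise seen from above, to 4.5. It starts somewhere from 0.6 to 1.3. Light friction (0.03 N m), stays where it is left.
- dial_grip (a point): Point on the dial's vertical axis at the height to grip it, 87 mm above the table. Black knob: a disc 44 mm across with an upright grip bar 42 mm long, 14 mm thick; bar top 7 mm above this point, disc top 23 mm below it. This point turns with the knob: its z is up and its x axis is along the bar (pointer tick at the -x end).
- dial_box: Fixed grey control box, 100 (x) x 90 (y) x 50 mm high, dial in the middle of its top; origin in the centre of its underside, z up. It stands on the left or the right, beyond the handles; on the other side stands a fixed steel anvil block, 90 x 80 x 52 mm.
- handle: The black carry handle for a case, loose, 0.18 to 0.35 kg: steel base plate 130 (x) x 34 (y) x 4 mm, a steel cap 24 x 34 mm, 20 mm high, at each end (flat end faces), a black grip bar along x, 106 mm long, 16 mm wide, at heights 30 to 44 mm, open below. Origin in the centre of the underside, x along its length, z up. Both ends are alike. It starts flat on the table on the left or the right.
- brown_handle: The same handle with a brown grip, on the other side: not wanted, leave it.
- bed: Fixed green riveting bed, 270 (x) x 100 (y) x 20 mm slab, origin in the centre of its underside, +x points along the rails towards the stop (roughly away from the robot). Two steel rails, 10 mm wide and standing 10 mm above the slab, run from x = -110 to +62 mm with 44 mm free between them, open at the near end. Behind the stop a fixed green block 40 mm high above the slab, at x = 112 to 132 mm.
- channel (a point): Midway between the rails on the bed's top surface, right above the bed's origin, 20 mm above the table; axes as the bed's.
- stop: The orange sprung stop pad, 42 mm wide, 28 mm tall; origin at the foot of its front face, on the bed's top, axes as the bed's. Free, it lies 70 mm from the channel point along the bed's +x; it slides in 25 mm along +x until it bottoms out. Spring of 0.8 N per mm from zero (10 N at 12.5 mm); springs back when let go. White strips on the bed beside it mark the face's place from 7.5 to 17.5 mm in.
- mallet: Hammer with wooden handle, 260 mm, loose, at the left: leave it.
- screwdriver: Red screwdriver, 200 mm, loose, near the robot at the left: leave it.
- pliers: Orange-handled pliers, 160 mm, loose, at the right: leave them.
There are look-alikes about, which are no part of the job. Leave any blue look-alike of the handle alone.

How it is judged:
On the way, in this order (a step that is already met when the one before it is completed fails the run):
1. the feed dial is turned fully anticlockwise, to off (value of joint dial below 0.08 rad), for 0.2 s.
2. the black handle lies flat between the rails and presses the sprung stop with 6 to 14 N (z of handle in the frame of channel between -0.004 and 0.006 m and y of handle in the frame of channel between -0.01 and 0.01 m and angle between the x axis of handle and the x axis of channel, either way round below 0.1 rad and angle between handle's own z axis and vertical below 0.1 rad and contact force between handle and stop between 6 and 14 N and value of joint dial below 0.08 rad), for 0.3 s.
At the end, for the whole second after the job is handed in: The dial is within 0.08 rad of its anticlockwise stop; the black handle lies flat on the bed between the rails (within 6 mm in height, 10 mm sideways, 0.1 rad), still, held by the fingers, and presses the sprung stop with 6 to 14 N (the stop 7.5 to 17.5 mm in), through the last second (all of step 2 and contact force between the fingers and handle above 1.5 N and linear speed of handle below 0.02 m/s); the arm keeps its last pose, push and grip.
It fails at once if the sprung stop is bottomed out (pushed in more than 23.5 mm of its 25) (x of stop in the frame of channel above 0.0935 m).
It fails at once if the brown handle, hammer, screwdriver or pliers is moved more than 30 mm (distance of any of brown_handle, mallet, screwdriver, pliers from where it was at the start of the episode above 0.03 m).
It also fails if it takes over 56 s, if anything falls off the work surface, if the arm or the gripper's body presses on something with over 40 N, if the wrist force passes 120 N, or if a joint passes its speed limit or range.

## Working session

There is one attempt and no reset: what is moved stays moved. The work goes in short steps, each a Python script; the robot and the scene stay as the last script left them, time stands still between calls to the robot, and variables do not carry over. Pictures are saved under pics/ and viewed, at most 10 in all, crops included, and the job is handed in when it is done.

```bash
ls; mkdir -p pics; python3 - <<'E'
from rig import r
import cv2,numpy as np
for n in("top","side"):
    c=r.camera(n); cv2.imwrite(f"pics/{n}0.png",c["color"]); print(n,c["camera_matrix"].tolist(),np.round(c["world_from_camera"],4).tolist())
print(r.get_t(),r.get_tool_rot(),r.grip_point_offset,r.get_gripper_width())
E
```

```text
pics
top [[532.2952333292875, 0.0, 279.0360680107694], [0.0, 532.2952333292875, 214.2697982882549], [0.0, 0.0, 1.0]] [[-0.0489, -0.976, 0.2122, 0.1409], [-0.9988, 0.049, -0.0044, 0.0212], [-0.0061, -0.2122, -0.9772, 1.6662], [0.0, 0.0, 0.0, 1.0]]
side [[497.9015750597759, 0.0, 276.0477659512968], [0.0, 497.9015750597759, 209.77966359615095], [0.0, 0.0, 1.0]] [[0.676, -0.5324, 0.5095, -0.3274], [-0.7369, -0.4834, 0.4725, -0.7211], [-0.0053, -0.6949, -0.7191, 1.2096], [0.0, 0.0, 0.0, 1.0]]
0.1 [-8.70715543e-05  1.47846187e-01  9.89010239e-01 -4.94901923e-04] -0.0188 0.093430980098274
```

View pics/top0.png

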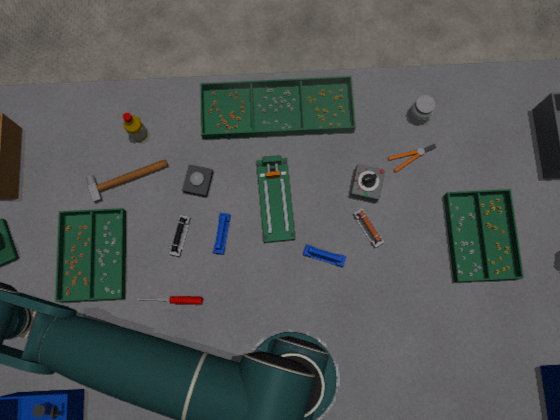

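View pics/side0.png

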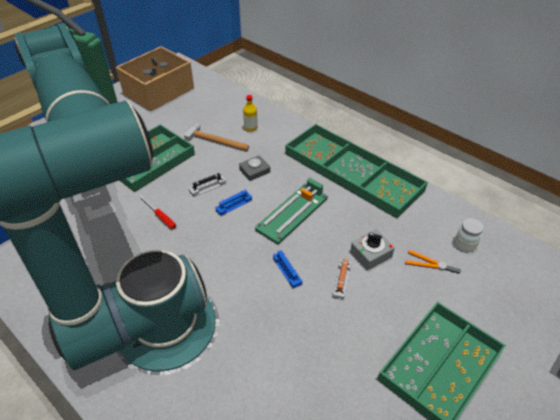

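The top view shows these handle candidates: white/black at (179,235), brown at (369,228), and blue look-alikes at (222,233) and (325,255). The one at (179,235) fits, with a black grip and steel caps. The dial box is at (368,183), the anvil at (198,180), and the bed at (276,200) with the stop at its far end (272,172). I'll confirm in an enlarged crop and do coarse ray casting.

```bash
cat > h.py <<'E'
from rig import r
import cv2,numpy as np
from scipy.spatial.transform import Rotation as R
def rot(q): return R.from_quat(np.roll(q,-1)).as_matrix()
def down(yaw):
    "tool down, tool y (closing line) at angle yaw+90deg, tool x at yaw in world"
    m=np.array([[np.cos(yaw),np.sin(yaw),0],[np.sin(yaw),-np.cos(yaw),0],[0,0,-1]])
    return np.roll(R.from_matrix(m).as_quat(),1)
def cast(uv,z,K,T):
    uv=np.atleast_2d(np.asarray(uv,float))
    d=np.c_[uv,np.ones(len(uv))]@np.linalg.inv(K).T@T[:3,:3].T
    o=T[:3,3]; return o+d*((z-o[2])/d[:,2])[:,None]
def proj(P,K,T):
    p=(np.atleast_2d(P)-T[:3,3])@T[:3,:3]; q=p@K.T; return q[:,:2]/q[:,2:]
def wrist(name):
    T=np.eye(4);T[:3,3]=r.get_eef_pos();T[:3,:3]=rot(r.get_tool_rot())
    c=r.camera("wrist");T=T@c["hand_eye"];cv2.imwrite(f"pics/{name}.png",c["color"])
    np.savez(f"pics/{name}.npz",K=c["camera_matrix"],T=T);return c["color"],c["camera_matrix"],T
E
python3 - <<'E'
from h import *
c=r.camera("top");K,T=c["camera_matrix"],c["world_from_camera"]
for n,uv,z in[("black",(179,235),.02),("brown",(369,228),.02),("dial",(369,181),.087),("box",(368,183),.05),("bednear",(278,241),.02),("bedfar",(272,157),.02),("blue",(222,233),.02),("anvil",(198,180),.052)]:
    print(n,np.round(cast(uv,z,K,T)[0],3))
im=c["color"];a=[cv2.resize(im[y-45:y+45,x-45:x+45],(380,380),interpolation=cv2.INTER_CUBIC) for x,y in[(185,230),(369,200)]]
cv2.imwrite("pics/crop0.png",np.hstack(a)); w=r.camera("wrist");print(np.round(w["hand_eye"],3).tolist(),w["camera_matrix"].tolist())
E
```

```text
black [0.448 0.331 0.02 ]
brown [ 0.44  -0.267  0.02 ]
dial [ 0.574 -0.267  0.087]
box [ 0.578 -0.27   0.05 ]
bednear [0.413 0.021 0.02 ]
bedfar [0.689 0.027 0.02 ]
blue [0.447 0.196 0.02 ]
anvil [0.615 0.263 0.052]
[[0.001, -0.959, -0.285, 0.079], [1.0, 0.001, -0.001, -0.0], [0.002, -0.285, 0.959, -0.167], [0.0, 0.0, 0.0, 1.0]] [[349.3414366449761, 0.0, 281.7492137817371], [0.0, 349.3414366449761, 211.48725572775305], [0.0, 0.0, 1.0]]
```

View pics/crop0.png

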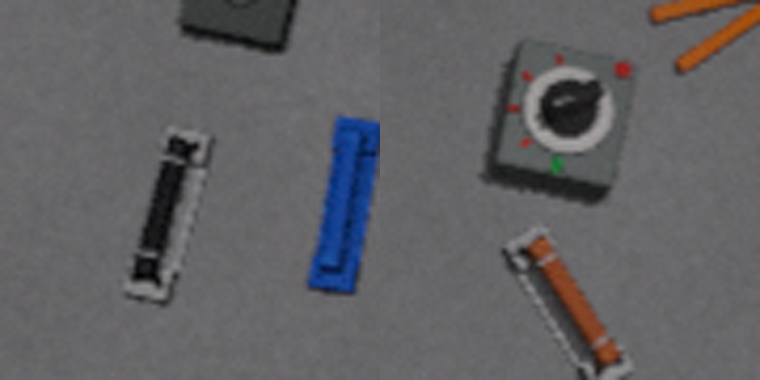

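The crop confirms it. On the left is the black-grip handle with steel caps at (168,215), next to the blue look-alike. On the right is the box with the green mark on its near side, and the brown handle. The coarse points fit the reach, and the bed length comes out at 276 mm. Next I'll fly over for close wrist pictures.

```bash
python3 - <<'E'
from h import *
q=down(np.pi)
for n,p in[("wh",(.448,.331,.26)),("wb",(.53,.022,.30)),("wd",(.575,-.267,.26))]:
    r.move_ptp(p,q); wrist(n); print(n,r.get_t(),np.round(r.get_joint_positions(),2))
a=[cv2.imread(f"pics/{n}.png") for n in("wh","wb","wd")]
cv2.imwrite("pics/w3.png",np.vstack([np.hstack([cv2.resize(x,(400,300),interpolation=cv2.INTER_AREA) for x in (a[0],a[1])]),np.hstack([cv2.resize(a[2],(400,300),interpolation=cv2.INTER_AREA),np.zeros((300,400,3),np.uint8)])]))
E
```

```text
wh 1.75 [ 0.59 -0.15  1.64  0.    1.65 -0.98]
wb 3.025 [-0.   -0.21  1.63  0.    1.73 -1.58]
wd 4.2083 [-0.47  0.02  1.48  0.    1.65 -2.05]
```

View pics/w3.png

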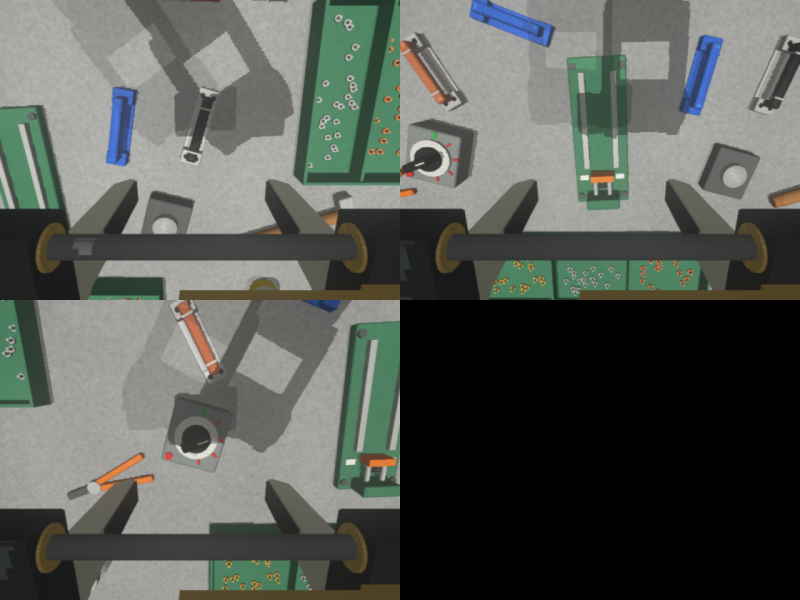

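The wrist views show, at half scale: the black handle at (200,125), the bed at (600,130) with its stop near (602,180), and the dial at (197,440 in the mosaic). Next come precise measurements by masks, with enlarged crops of the handle and dial.

```bash
cat > m.py <<'E'
from h import *
def load(n):
    d=np.load(f"pics/{n}.npz");return cv2.imread(f"pics/{n}.png"),d["K"],d["T"]
def comps(m,amin):
    return [c for c in cv2.findContours(m.astype(np.uint8),cv2.RETR_EXTERNAL,cv2.CHAIN_APPROX_NONE)[0] if cv2.contourArea(c)>amin]
def rect(P):
    "centre, (long,short), yaw of long axis for Nx3 world pts"
    (c,s,_)=b=cv2.minAreaRect((P[:,:2]*1000).astype(np.float32));q=cv2.boxPoints(b)
    e=[q[1]-q[0],q[2]-q[1]];l=max(e,key=np.linalg.norm);l=l*np.sign(l[0])
    return np.round(np.array(c),1),np.round(sorted(s)[::-1],1),round(float(np.arctan2(l[1],l[0])),4)
E
python3 - <<'E'
from m import *
im,K,T=load("wb");hsv=cv2.cvtColor(im,cv2.COLOR_BGR2HSV)
g=cv2.inRange(hsv,(45,80,30),(85,255,255))
for c in comps(g,3000):
    P=cast(c[:,0],.02,K,T);print("green",rect(P),cv2.boundingRect(c))
    x,y,w,h=cv2.boundingRect(c)
    if 150<P[:,0].mean()*1000<650 and abs(P[:,1].mean())<.1:
        hull=np.zeros(g.shape,np.uint8);cv2.fillConvexPoly(hull,cv2.convexHull(c),1)
        low=(hull>0)&(hsv[...,1]<60)&(hsv[...,2]>70)
        for k in comps(low,40):print(" rail",rect(cast(k[:,0],.03,K,T)),cv2.boundingRect(k))
for c in comps(cv2.inRange(hsv,(5,150,120),(20,255,255)),60):print("orange",rect(cast(c[:,0],.048,K,T)),cv2.boundingRect(c))
im,K,T=load("wd");hsv=cv2.cvtColor(im,cv2.COLOR_BGR2HSV)
for n,lo,hi in[("green",(45,80,40),(85,255,255)),("red",(0,150,80),(6,255,255))]:
    s=cv2.inRange(hsv,lo,hi)
    for c in comps(s,3):
        b=cv2.boundingRect(c)
        if 200<b[0]<350 and 120<b[1]<260:print(n,b,np.round(cast(c[:,0].mean(0),.05,K,T)[0],4))
A=cv2.resize(im[130:240,220:330],(400,400),interpolation=cv2.INTER_CUBIC)
im,K,T=load("wh");B=cv2.resize(im[110:240,220:350],(400,400),interpolation=cv2.INTER_CUBIC)
cv2.imwrite("pics/crop1.png",np.hstack([A,B]))
hsv=cv2.cvtColor(im,cv2.COLOR_BGR2HSV)
for th in(35,45,55):
    m=np.zeros(g.shape,np.uint8);m[115:235,250:315]=hsv[115:235,250:315,2]<th
    for c in comps(m,100):print("dark",th,rect(cast(c[:,0],.044,K,T)),cv2.boundingRect(c))
E
```

```text
green (array([881.3,   3.3]), array([473.4, 104.9]), -1.5678) (124, 365, 298, 55)
green (array([550.9,  19.3]), array([266.7,  96.9]), 0.0502) (235, 79, 84, 203)
 rail (array([670.2, -16.2]), array([12.1, 11.1]), 0.0021) (250, 270, 9, 9)
 rail (array([665.5,  66.3]), array([12.2, 11. ]), 0.0243) (310, 267, 9, 9)
 rail (array([660.5,  24.4]), array([61.1, 36.4]), -1.5291) (262, 255, 45, 26)
 rail (array([631.7,  -9.4]), array([17.6, 11.6]), -1.5688) (252, 244, 14, 9)
 rail (array([628.8,  56.5]), array([17.4, 11.5]), -1.5432) (301, 242, 14, 9)
 rail (array([534.7,  45.4]), array([154.3,  12.1]), 0.0491) (294, 114, 13, 121)
 rail (array([528.7,  -8.7]), array([172.1,  12.6]), 0.0496) (248, 101, 18, 136)
 rail (array([434. , -28.2]), array([11.8, 11.3]), 1.2075) (235, 88, 11, 11)
orange (array([ 655.8, -338. ]), array([28.2, 10.5]), -1.3796) (0, 265, 20, 11)
orange (array([628. ,  22.8]), array([40.6, 11.7]), -1.52) (267, 246, 32, 10)
green (281, 150, 9, 12) [ 0.5455 -0.2638  0.05  ]
red (276, 224, 3, 7) [ 0.6265 -0.2722  0.05  ]
red (297, 215, 6, 6) [ 0.6152 -0.2472  0.05  ]
red (231, 214, 10, 10) [ 0.6162 -0.3191  0.05  ]
red (308, 195, 6, 3) [ 0.5904 -0.2352  0.05  ]
dark 55 (array([435.8, 330.7]), array([37.9, 13.8]), -0.2726) (272, 154, 21, 35)
dark 55 (array([404.4, 341.1]), array([17.9, 17.2]), -0.2464) (282, 135, 20, 17)
```

View pics/crop1.png

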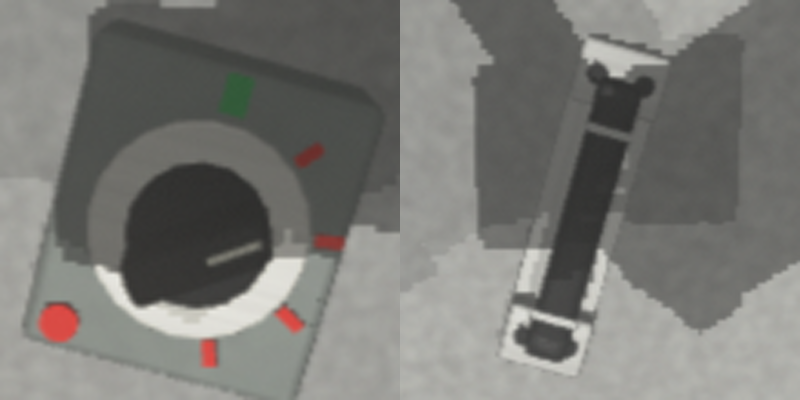

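The crop shows the dial ring centred at (200,230), the tick running (210,263)-(260,245), the green mark at (237,95), and the handle's cap corners visible. I'll cast these at their proper heights.

```bash
python3 - <<'E'
from m import *
im,K,T=load("wd")
px=lambda a:np.array(a,float)*.275+[220,130]-.36
ring=cast(px([(88,225),(312,235),(205,120),(207,338)]),.051,K,T);print("ring",np.round(ring*1000,1))
box=cast(px([(100,35),(383,108),(290,398),(25,335)]),.05,K,T);print("box",rect(box),np.round(box*1000,1))
t=cast(px([(208,264),(262,244)]),.094,K,T);d=t[1]-t[0];print("tick",np.round(t*1000,1),np.degrees(np.arctan2(d[1],d[0])))
gm=cast(px([(237,95)]),.05,K,T)[0];print("green",gm)
im,K,T=load("wh")
c=cast(np.array([(185,38),(268,65),(178,377),(100,355)])*.325+[220,110]-.34,.02,K,T);print("handle",rect(c),np.round(c*1000,1))
hsv=cv2.cvtColor(im,cv2.COLOR_BGR2HSV)
for th in(62,70):
    m=np.zeros(im.shape[:2],np.uint8);m[115:235,250:315]=hsv[115:235,250:315,2]<th
    for k in comps(m,100):print("dark",th,rect(cast(k[:,0],.044,K,T)))
E
```

```text
ring [[ 585.  -308.8   51. ]
 [ 588.  -240.7   51. ]
 [ 553.  -273.1   51. ]
 [ 621.1 -272.7   51. ]]
box (array([ 585., -275.]), array([98., 86.]), -0.274) [[ 528.3 -303.7   50. ]
 [ 549.5 -220.3   50. ]
 [ 641.4 -246.5   50. ]
 [ 620.5 -329.7   50. ]]
tick [[ 585.6 -271.7   94. ]
 [ 580.  -257.1   94. ]] 111.05416612703372
green [ 0.54569392 -0.26366505  0.05      ]
handle (array([449.8, 326.7]), array([128. ,  32.5]), -0.2705) [[383.8 328.2  20. ]
 [393.5 358.8  20. ]
 [515.9 325.3  20. ]
 [506.6 294.1  20. ]]
dark 62 (array([443.5, 328.4]), array([54.9, 14.6]), -0.2802)
dark 62 (array([405.5, 340.9]), array([20.5, 18.1]), -1.5698)
dark 70 (array([448.9, 326.8]), array([67.1, 15.4]), -0.2802)
dark 70 (array([404.4, 339.7]), array([23.1, 19.3]), 1.4011)
```

The measurements agree with the given sizes: box 98x86 mm, handle 128x32.5 mm, ring centred on the box, bed centre (551,19) with yaw 0.05. The dial is at about 0.93 rad. Next I'll turn the dial.

```bash
python3 - <<'E'
from h import *
p=np.array([.5863,-.2748,.070]);D=np.radians
r.grip(.05,15)
r.move_ptp(p+[0,0,.08],down(D(111)))
print(r.move_straight(p,max_speed=.08,f_stop=15))
r.grip(0,15);print("w",r.get_gripper_width(),r.get_grasp_force(),r.get_force(),r.get_eef_pos())
for a in(125,139,152,160,165,168):
    r.move_ptp(p,down(D(a)));print(a,np.round(r.get_moment(),2),np.round(r.get_force(),1))
r.wait(.2);r.grip(.05)
r.move_straight(p+[0,0,.19],max_speed=.2);r.move_ptp([.575,-.267,.26],down(np.pi));im,K,T=wrist("wd2");print(r.get_t())
cv2.imwrite("pics/crop2.png",cv2.resize(im[130:240,220:330],(400,400),interpolation=cv2.INTER_CUBIC))
E
```

```text
False
w 0.01367115562181778 14.955795854330063 [-2.92754567 -1.95081026  2.1556626 ] [ 0.5861956  -0.27490147  0.07006444]
125 [-0.13  0.12  0.  ] [-0.1 -0.3  0.7]
139 [ 0.2  -0.15  0.06] [1.5 0.3 0.4]
152 [ 0.66 -0.58  0.03] [3.5 4.5 0.7]
160 [ 0.82 -0.66  0.06] [3.3 4.6 0.7]
165 [ 0.9  -0.63  0.02] [3.7 4.4 0.6]
168 [ 0.82 -0.89 -0.29] [4.1 4.5 0. ]
12.2
```

View pics/crop2.png

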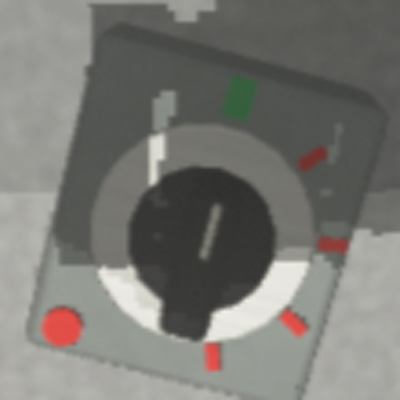

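The dial's tick (217,205) points at the green mark, and the moment jump at 168° shows it reached the end stop, so it is off. Now the black handle.

```bash
python3 - <<'E'
from h import *
p=np.array([.4498,.3267,.0185]);q=down(np.pi-.274)
r.move_ptp(p+[0,0,.10],q)
print(r.move_straight(p,max_speed=.1,f_stop=12))
r.grip(0,40);print("w",r.get_gripper_width(),r.get_grasp_force(),r.get_force())
r.move_straight(p+[0,0,.12],max_speed=.15);print(r.get_force(),r.get_gripper_width())
y=.0495;o=np.array([.5512,.0194]);d=np.array([np.cos(y),np.sin(y)])
g=o-.015*d
r.move_ptp([g[0],g[1],.16],down(np.pi+y));r.wait(.2);print(r.get_force(),r.get_t())
print(r.move_straight([g[0],g[1],.060],max_speed=.12,f_stop=15))
r.wait(.2);im,K,T=wrist("wp");print(r.get_eef_pos(),r.get_t())
cv2.imwrite("pics/crop3.png",im)
E
```

```text
False
w 0.015751285938538147 39.99720811843872 [ 0.08087987  0.0964786  -0.2376066 ]
[ 0.2861831  -0.11589949 -2.63314791] 0.015746905298541888
[ 0.42497406 -1.01692503 -2.26143167] 18.5833
False
[0.53646683 0.01866185 0.06054137] 19.8167
```

View pics/crop3.png

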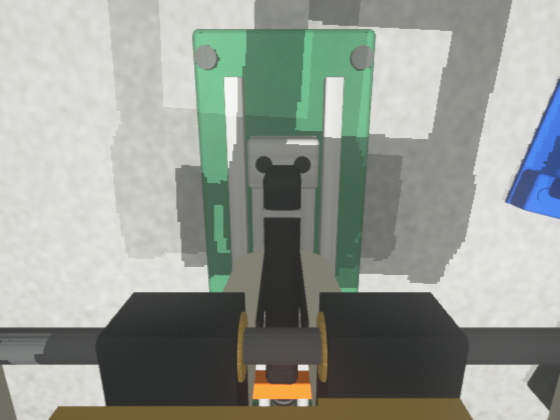

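The handle hangs parallel and centred between the rails: cap edges at columns 248 and 319, rail inner edges at about 243 and 326. I'll lower it and push.

```bash
python3 - <<'E'
from h import *
d0=np.load("pics/wp.npz");y=.0495;o=np.array([.5512,.0194]);d=np.array([np.cos(y),np.sin(y)]);n=np.array([-d[1],d[0]])
c=cast([(248,140),(319,140)],.062,d0["K"],d0["T"])[:,:2]-o;print("near end in channel",c@d,c@n)
p=r.get_eef_pos()
print(r.move_straight([p[0],p[1],.036],max_speed=.03,f_stop=4),r.get_eef_pos(),r.get_force())
p=r.get_eef_pos();r.move_straight([p[0],p[1],p[2]+.0005],max_speed=.02);r.wait(.2)
p=r.get_eef_pos();f0=np.array(r.get_force());print(p,f0,r.get_t())
for s in np.arange(.003,.034,.002):
    r.move_straight([p[0]+s*d[0],p[1]+s*d[1],p[2]],max_speed=.03);r.wait(.05)
    f=np.array(r.get_force())-f0;e=r.get_eef_pos()
    print(round(s,4),np.round(f,1),np.round((np.array(e)[:2]-o)@d,4))
    if -f[:2]@d>4.5:break
print(r.get_t())
E
```

```text
near end in channel [-0.07948825 -0.07951076] [-0.0164811   0.01659972]
True [0.53616483 0.01896283 0.03827681] [0.01681349 2.56674247 3.39891668]
[0.53603543 0.01892994 0.03855897] [-1.28536056  0.51154662 -1.96660964] 20.9417
0.003 [ 0.1 -1.  -0.4] -0.0121
0.005 [ 0.4 -1.2 -0.8] -0.0101
0.007 [ 1.3 -0.5 -0.7] -0.0081
0.009 [ 0.6 -0.7 -0.7] -0.0061
0.011 [ 1.4 -1.1 -0.4] -0.0041
0.013 [ 1.5 -0.9 -0.6] -0.0022
0.015 [-0.   0.  -1.3] -0.0002
0.017 [ 1.8  0.2 -0.3] 0.0019
0.019 [ 1.2 -0.2 -0.7] 0.0038
0.021 [ 1.  -0.3 -0.8] 0.0059
0.023 [-0.2 -0.9  1. ] 0.0078
0.025 [-1.7 -0.6  1.4] 0.0097
0.027 [-3.2 -1.2  1.3] 0.0117
0.029 [-4.  -1.5  2.1] 0.0136
0.031 [-6.9 -1.1  2.9] 0.0155
25.4417
```

```bash
python3 - <<'E'
from h import *
y=.0495;o=np.array([.5512,.0194]);d=np.array([np.cos(y),np.sin(y)]);n=np.array([-d[1],d[0]])
p=np.array(r.get_eef_pos());r.move_straight([*(p[:2]+.0032*d),p[2]],max_speed=.02);r.wait(.4)
F=[]
for _ in range(8): F.append(r.get_force());r.wait(.03)
print(np.round(np.mean(F,0),2),np.round(np.std(F,0),2),(np.array(r.get_eef_pos())[:2]-o)@d,r.get_grasp_force(),r.get_t())
im,K,T=wrist("wf");s=r.camera("side");x,yy=proj([.62,.02,.03],s["camera_matrix"],s["world_from_camera"])[0].astype(int);print(x,yy)
A=cv2.resize(s["color"][yy-50:yy+50,x-50:x+50],(400,400),interpolation=cv2.INTER_CUBIC)
t=r.camera("top");x,yy=proj([.62,.02,.03],t["camera_matrix"],t["world_from_camera"])[0].astype(int)
B=cv2.resize(t["color"][yy-30:yy+30,x-30:x+30],(400,400),interpolation=cv2.INTER_CUBIC)
C=cv2.resize(im[60:420,100:460],(400,400))
cv2.imwrite("pics/crop4.png",np.hstack([A,C]));cv2.imwrite("pics/crop4t.png",B)
E
```

```text
[-9.89 -1.54  2.58] [0.17 0.36 0.51] 0.018099945542862747 39.995455741882324 26.4
305 197
```

View pics/crop4.png

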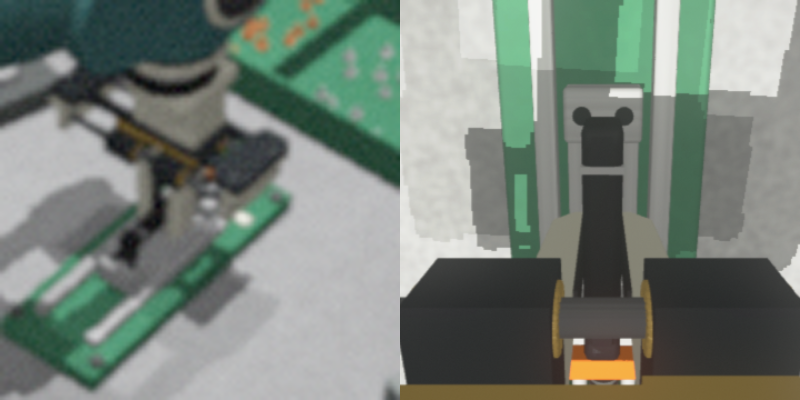

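The handle is flat and central in the channel. The near end at row 139 shows no slip in the grip. The stop is about 13 mm in from geometry, and the wrist reads about 10 N. Handing in.

```bash
python3 - <<'E'
from rig import r
print(r.get_force(),r.get_eef_pos(),r.get_t());print(r.close_job())
E
```

```text
[-9.72449035 -1.75369643  3.28340642] [0.56928527 0.0205376  0.03843545] 26.55
the job is handed in; nothing more can be done
None
```

I turned the dial fully anticlockwise to off and handed the job in at about 27 s, with the black handle gripped flat between the rails and pressing the stop about 13 mm in at roughly 10 N; the call returned no verdict.

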